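# Hold a glaze block in the light of the clarity bench

## Task

First slide the bench's lamp carriage along its rails until it is fully home against the stop collars. Then pick the tall glaze block off the wooden board, gripping it only by its two narrow frosted sides and never touching its clear windows, and hold it upright and still in mid-air in the light path, midway between lamp and sensor, with the centre of its windows on the beam and a window squarely facing the lamp. Finish while still holding it there; leave the short block, the clay stump and the jar where they are.

Things in the scene. Friction and masses are not known exactly. Their poses are not given: they have to be found in the camera images.
- bench: Fixed clarity bench: grey base plate 130 (x) x 380 (y) x 18 mm, origin under the plate's centre, z up. Two rails run along its y axis. At its +y end stands a fixed black sensor head (70 x 55 mm, top 165 mm above the table) with a round lens facing -y, lens face at y = +115 mm. The black lamp rides on the rails on the -y side and shines along +y, 130 mm above the table.
- lamp (a joint): Slide of the lamp carriage along the bench's +y axis, in m: 0 at the far -y end, 0.10 fully home against the stop collars on the rails. It starts between 0 and 0.05, slides with about 2.5 N of friction and stays where it is left.
- lamp_post (a point): Gripping height on the upright steel post on top of the lamp, 14 mm in diameter, axis vertical, from 158 to 202 mm above the table; this point is on its axis at 188 mm and moves with the carriage. Below it is the lamp, a cylinder 56 mm in diameter and 70 mm long lying along the rails, with a 15 mm nozzle at its front (top of lamp at 158 mm). The axes are those of the bench.
- beam_mid (a point): Point on the beam midway between lamp nozzle and sensor lens when the carriage is home (110 mm gap), 130 mm above the table. The axes are those of the bench: the beam runs along y, z is up. Nothing stands under it higher than 48 mm above the table.
- board: Fixed wooden board 210 (x) x 250 (y) x 12 mm, origin under its centre; the blocks and the stump stand on it, at least 100 mm apart.
- block_center (a point): Centre of the tall loose glaze block, 36 (x) x 20 (y) x 60 (z) mm, about 0.11 kg, standing upright on the board. Its two narrow sides, which look along its own +x and -x (20 mm wide, 36 mm apart), are frosted: grip these. The clear windows look along its own +y and -y (28 mm wide, 46 mm high, 0.75 mm proud). Either way round is the same.
- windows: The clear windows of the tall block (both faces, one clear slab 28 x 21.5 x 46 mm fixed in the block); origin at the centre of the block's underside, axes those of the block. Must not be touched.
- block: The tall block itself, origin at the centre of its underside, axes as for block_center.
- short_block: Bystander: short block of the same make, 36 x 20 x 30 mm, origin at the centre of its underside, on the board. Leave alone.
- stump: Bystander: round grey clay stump, 42 mm in diameter, 38 mm high, origin at the centre of its underside, on the board. Leave alone.
- jar: Bystander: amber jar 60 mm in diameter, 75 mm high, on the table beyond the work, origin at the centre of its underside. Leave alone.
There are look-alikes about, which are no part of the job. What is shaped like the block but purple or red is not meant.

How it is judged:
On the way, in this order (a step that is already met when the one before it is completed fails the run):
1. the lamp carriage is home against the stop collars (value of joint lamp above 0.097 m), for 0.2 s.
2. the tall block is lifted clear of the board in the fingers (z of block_center in the frame of board above 0.062 m and contact force between block and the fingers above 1 N and contact force between block and board below 0.05 N), for 0.2 s.
At the end, for the whole second after the job is handed in: Lamp within 4 mm of its stop; tall block still in the fingers (over 2 N), on nothing else, its centre within 10 mm sideways and 15 mm in height of the beam and 20 mm of midway, square and upright within 0.17 rad; bystanders within 15 mm of their start (value of joint lamp above 0.096 m and x of block_center in the frame of beam_mid between -0.01 and 0.01 m and y of block_center in the frame of beam_mid between -0.02 and 0.02 m and z of block_center in the frame of beam_mid between -0.015 and 0.015 m and angle between the y axis of block_center and the y axis of beam_mid, either way round below 0.17 rad and angle between block_center's own z axis and vertical below 0.17 rad and contact force between block and the fingers above 2 N and contact force between block and bench below 0.05 N and linear speed of block below 0.02 m/s and distance of each of short_block, stump, jar from where it was at the start of the episode below 0.015 m); the arm keeps its last pose, push and grip.
It fails at once if a clear window of the tall block is touched (contact force between windows and anything else above 0.5 N).
It fails at once if a bystander is disturbed (distance of any of short_block, stump, jar from where it was at the start of the episode above 0.015 m or angle between any of short_block, stump, jar's own z axis and vertical above 0.4 rad).
It also fails if it takes over 58 s, if anything falls off the work surface, if the arm or the gripper's body presses on something with over 40 N, if the wrist force passes 120 N, or if a joint passes its speed limit or range.

## Robot

A 7-joint arm with a two-finger parallel gripper is mounted at the origin on the work surface. World frame = base frame: x ahead of the robot, y to its left, z up, the work surface at z = 0. Lengths are in m, angles in rad, forces in N, time in s.
With the tool pointing down it reaches from about 0.425 to 0.875 m from the base axis. Payload 4.7 kg.
Tool frame: the origin (TCP) lies midway between the tips of the shut fingers; the grasp point (between the pads) lies ctrl.grasp_offset behind it (ctrl.grasp_offset is the distance from the TCP to the grasp point, in m); z points along the fingers, y is the line along which they close (so a half turn about z gives the same grasp; the last joint's range is limited). The gripper opens to 87 mm and grips with 3 to 60 N. Pads are 19 mm wide; open, the fingers measure 117 mm over their backs; the gripper's body (75 mm by 190 mm) begins 51 mm behind the grasp point.
Start: joints at [-1.285, 0.321, -0.07, 1.45, 0.023, 1.371, -0.057], TCP at [0.175, 0.626, 0.223] pointing down, gripper open.
Joint ranges: [-2.86, 2.86], [-0.3, 2.09], [-1.38, 1.24], [0.06, 2.45], [-1.56, 4.7], [0.09, 2.05], [-2.69, 2.69]. Speed limits (rad/s): [2.57, 2.57, 3.14, 3.14, 3.14, 3.14, 3.14].

## Interface

Orientations are given as a rotation vector (axis times angle).
In Python, from bench import ctrl gives the robot as it stands. The module is installed in compiled form; this text tells all that it offers.
- The arm moves only by the tool jog_arm, never from a script. Its argument "moves" is one flat list of numbers, 7 for each row, row after row: the shift along the tool's x, y, z in units of 30 cm (1.0 is 30 cm), then the turn, a rotation vector about the tool's x, y, z in units of 60 degrees (1.0 is 60 degrees), then the gripper's target within -1 to 1 (fully open at 1, half-way at 0, shut at -1). In form: [x, y, z, wx, wy, wz, fingers, x, y, z, wx, wy, wz, fingers, ...]. A call has exactly 8 rows; each row is the pose to reach, as a shift and turn from the pose commanded when the call began, along the tool's axes at that moment; what a row does not reach only later rows make up. A row lasts 1/8 s, in which the tool goes at most 62.5 mm and 10.7 degrees, less where a joint would pass 70% of its speed; a pose out of reach is approached as far as the arm can. A call with a number of a shift or a turn outside -1 to 1 is refused whole. A call with a gripper value outside its range is refused whole. The fingers move at their own pace and stop on an object; "newtons" is the grip in N (left out, the last holds). Time passes only in rows, so rows that repeat a pose let the fingers close, or fill a call up. It gives the time, the measured TCP pose, the force, the opening and the grip force at its end, in the units of the state.
- ctrl.get_state(): the state, without advancing time (a new reading comes with each control period).
- ctrl.get_image(name): name is "scene" or "top"; returns a dict with "pixels" (400x640x3 uint8, red, green, blue), "fx", "fy", "cx", "cy" (pixels), "xyz" and "rotation" of the camera in the world. Camera axes: x right, y up, looking along -z (the intrinsics and any distortion apply to the point x, -y, -z); pixel columns grow to the right and rows downward; lengths in m; the calibration is good to about 2 mm. A picture is of the moment at which its call begins. There is no depth.
- ctrl.close_job(): hands the job in; it is judged then, once.
The state is a dict: "time": time; "joint_positions": joint angles; "qd": joint speeds; "joint_torque": joint torques, N m; "position": TCP position; "tool_rot": TCP orientation; "ft_force": force on the tool from outside, world axes, zero at the start; "torque": the same for the moment, N m; "grip_width": opening from 0.0 (shut) to 1.0 (fully open); "grip_force": force on a finger pad.
Only numpy, scipy, OpenCV 4.12 (cv2) and the standard library are available. Lean on these libraries where they do the work, as an engineer would, in place of code of your own. Each camera call takes 0.05 s, during which the arm holds its last target. There are 200 camera calls.

## Working session

There is one attempt and no reset: what is moved stays moved. The work goes in short steps, Python scripts to look and compute and a tool call to move; the robot and the scene stay as the last step left them, time stands still between calls to the robot, and variables do not carry over. Pictures are saved under pics/ and viewed, at most 10 in all, crops included, and the job is handed in when it is done.

Besides the shell and the picture viewer there is one more tool, called after "Emit:" as name(argument=value, ...) on one line, values as JSON. jog_arm: Moves the arm, as the interface text tells. Its arguments: {"type":"object","properties":{"moves":{"type":"array"},"newtons":{"type":"number"}},"required":["moves"]}

```bash
mkdir -p pics; python3 - <<'E'
from bench import ctrl
import cv2,numpy as np,pickle
for n in("scene","top"):
    im=ctrl.get_image(n); pickle.dump(im,open(n+".pkl","wb"))
    cv2.imwrite(f"pics/{n}0.png",im["pixels"][:,:,::-1])
    print({k:(np.round(v,4).tolist() if k!="pixels" else 0) for k,v in im.items()})
print(ctrl.get_state(),ctrl.grasp_offset)
E
```

```text
{'pixels': 0, 'fx': 366.1394, 'fy': 366.1394, 'cx': 317.7738, 'cy': 202.8593, 'xyz': [1.0422, 0.5263, 0.72], 'rotation': [0.3881, 1.0069, 2.1882]}
{'pixels': 0, 'fx': 428.3423, 'fy': 428.3423, 'cx': 316.1866, 'cy': 205.8584, 'xyz': [0.4673, 0.025, 1.4128], 'rotation': [0.0585, -0.043, -1.5483]}
{'time': 0.1, 'joint_positions': array([-1.28490522,  0.32175151, -0.07009845,  1.45153701,  0.02256912,
        1.37081462, -0.05686597]), 'qd': array([ 2.15913457e-05, -5.45228353e-04,  1.56874196e-03, -3.01595095e-03,
       -7.27417657e-04,  6.68754403e-04, -9.87279085e-04]), 'joint_torque': array([-4.24372074e-04, -4.92570341e+01, -4.05963929e-01, -3.13396275e+01,
       -6.42943732e-02,  3.95241415e-02,  8.43005751e-05]), 'position': array([0.17439217, 0.62565481, 0.22157731]), 'tool_rot': array([-4.25485285e-01, -3.11246827e+00,  2.69358653e-03]), 'ft_force': array([-0.30643906, -0.33046629, -0.23141974]), 'torque': array([-0.05267969, -0.00688503,  0.00678337]), 'grip_force': 0.0, 'grip_width': 0.9988254072475532} 0.0187
```

View pics/scene0.png

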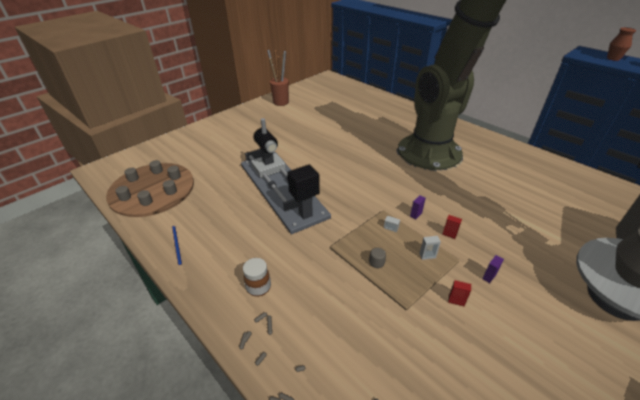

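View pics/top0.png

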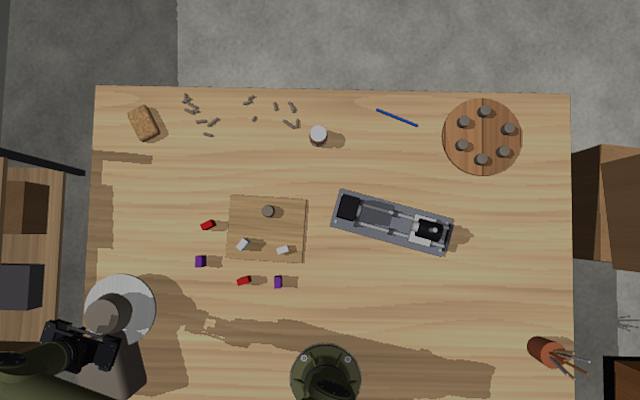

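The scene picture shows the bench (scene ~285,185), the board (~395,258) and the jar (257,276). Block-shaped candidates:
- tall white: scene (430,247), top (243,244)
- short white: scene (392,224), top (283,250)
- purple: scene (418,207) and (494,268)
- red: scene (453,226) and (460,292)

The tall white one on the board fits the description. I'll confirm it in enlarged crops.

```bash
python3 - <<'E'
import pickle,cv2,numpy as np
t=pickle.load(open("top.pkl","rb"))["pixels"][:,:,::-1]; s=pickle.load(open("scene.pkl","rb"))["pixels"][:,:,::-1]
R=lambda a,k:cv2.resize(a,None,fx=k,fy=k,interpolation=cv2.INTER_CUBIC)
cv2.imwrite("pics/c1.png",np.vstack([R(s[200:270,360:460],8)]))   # board in scene
a=R(t[185:265,220:310],6); 
cv2.imwrite("pics/c2.png",a)
cv2.imwrite("pics/c3.png",R(t[180:265,325:465],5.7))
E
```

```text
(no output)
```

View pics/c1.png

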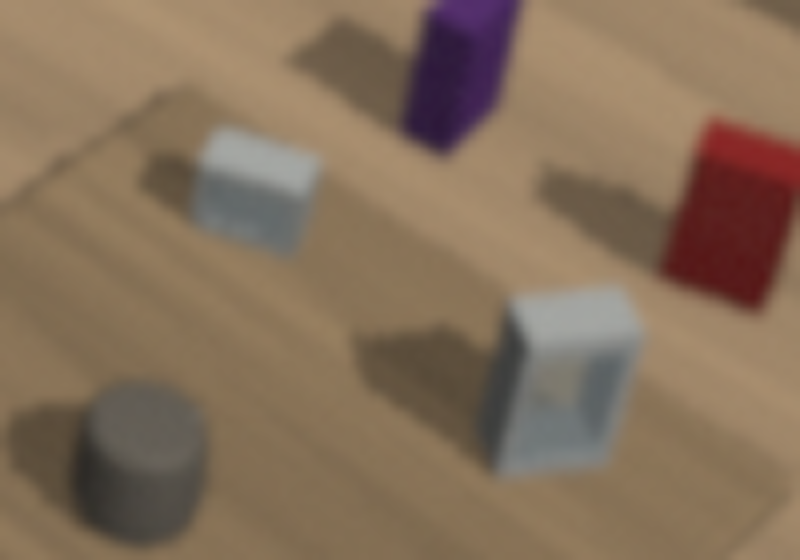

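View pics/c2.png

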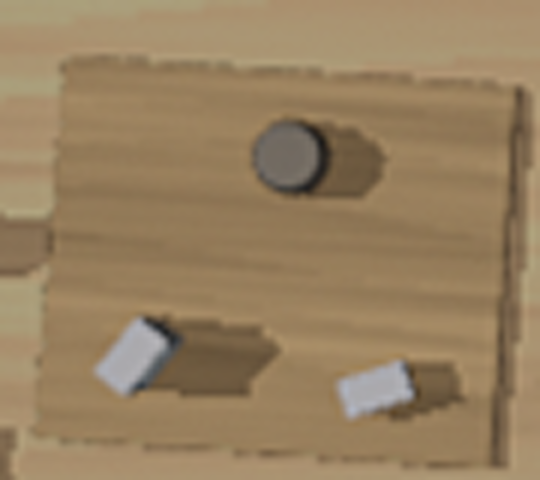

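View pics/c3.png

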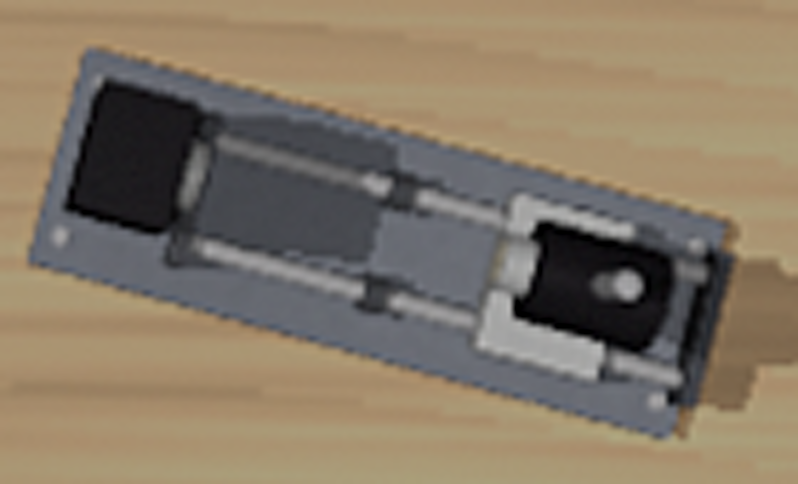

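The crops confirm it. The tall glaze block has its top face centred at crop2 (133,356) and a clear window visible in the scene crop. The short block is at crop2 (376,388) and the stump at (290,157). On the bench, the post top is at crop3 (628,285) and the plate corners are (88,47), (735,222), (683,438) and (30,262).

```bash
cat >h.py <<'E'
import pickle,numpy as np
from scipy.spatial.transform import Rotation as Ro
C={n:{k:v for k,v in pickle.load(open(n+".pkl","rb")).items() if k!="pixels"} for n in("scene","top")}
def ray(n,p):
    c=C[n]; d=np.array([(p[0]-c["cx"])/c["fx"],-(p[1]-c["cy"])/c["fy"],-1.])
    return np.array(c["xyz"]),Ro.from_rotvec(c["rotation"]).apply(d)
def onz(n,p,z):
    o,d=ray(n,p); return (o+d*(z-o[2])/d[2])
def proj(n,P):
    c=C[n]; q=Ro.from_rotvec(c["rotation"]).inv().apply(np.array(P)-c["xyz"]); return np.array([c["cx"]-c["fx"]*q[0]/q[2],c["cy"]+c["fy"]*q[1]/q[2]])
def crop(p,k,o): return (np.array(p)+.5)/k-.5+np.array(o)
def delta(P,yaw_y,tip=None):
    "moves in units to put grasp/TCP at P, tool down, tool y axis along horizontal yaw_y"
    from bench import ctrl
    s=ctrl.get_state(); R=Ro.from_rotvec(s["tool_rot"]); p=np.array(s["position"])
    y=np.array([np.cos(yaw_y),np.sin(yaw_y),0]); z=np.array([0,0,-1.]); best=None
    for sg in(1,-1):
        T=Ro.from_matrix(np.c_[np.cross(sg*y,z),sg*y,z]); w=(R.inv()*T).as_rotvec()/(np.pi/3)
        print("shift",np.round(R.inv().apply(np.array(P)-p)/.3,4),"turn",np.round(w,4))
E
python3 - <<'E'
from h import *
rect=lambda n,c,k,o,z:np.array([onz(n,crop(p,k,o),z) for p in c])
b=rect("top",[(95,368),(140,318),(172,346),(128,395)],6,(220,185),.072)
b2=rect("scene",[(512,295),(625,288),(642,335),(525,350)],8,(360,200),.072)
print("block top",b.mean(0),[round(np.linalg.norm(b[i]-b[i-1]),4) for i in range(4)]); v=b[1]-b[0]+b[2]-b[3]; print("long dir deg",np.degrees(np.arctan2(v[1],v[0])))
print("block scene",b2.mean(0),[round(np.linalg.norm(b2[i]-b2[i-1]),4) for i in range(4)],np.round(b2,4).tolist())
for i in range(4): e=b2[i]-b2[i-1];print(np.degrees(np.arctan2(e[1],e[0]))%180)
B=rect("top",[(88,47),(735,222),(683,438),(30,262)],5.7,(325,180),.018)
m=B.mean(0);v=B[0]-B[1]+B[3]-B[2];yaw=np.arctan2(v[1],v[0]);yv=v/np.linalg.norm(v)
print("bench",m,np.degrees(yaw),[round(np.linalg.norm(B[i]-B[i-1]),4) for i in range(4)])
post=onz("top",crop((628,285),5.7,(325,180)),.202);print("post",post,"along y",(post-m)@yv,"side",np.cross(yv[:2],(post-m)[:2]))
noz=onz("top",crop((500,265),5.7,(325,180)),.13);print("nozzle tip along",(noz-m)@yv)
print("beam mid",m+yv*.06)
for nme,p,z in(("short",(376,388),.042),("stump",(290,157),.05)):print(nme,onz("top",crop(p,6,(220,185)),z))
print("jar",onz("top",(318,132),.075))
s=proj("scene",m+yv*.0);print("proj scene bench centre",s, "block top in scene",proj("scene",b.mean(0)))
E
```

```text
block top [0.42969031 0.26868644 0.072     ] [np.float64(0.0223), np.float64(0.0348), np.float64(0.0223), np.float64(0.034)]
long dir deg -40.47264789799842
block scene [0.42859796 0.27201154 0.072     ] [np.float64(0.0226), np.float64(0.0349), np.float64(0.0195), np.float64(0.0366)] [[0.4345, 0.2534, 0.072], [0.4078, 0.2758, 0.072], [0.4211, 0.29, 0.072], [0.451, 0.2689, 0.072]]
43.301740535054904
140.00083975810549
46.77490844239205
144.76274026599208
bench [ 0.51048846 -0.20692379  0.018     ] 76.08479761681812 [np.float64(0.1277), np.float64(0.3816), np.float64(0.1265), np.float64(0.3829)]
post [ 0.4860363  -0.29739217  0.202     ] along y -0.09369377546565273 side 0.0019782144261617264
nozzle tip along -0.04492555056964849
beam mid [ 0.5249176  -0.14868462  0.018     ]
short [0.41518821 0.14467938 0.042     ]
stump [0.53666039 0.19305626 0.05      ]
jar [0.78832744 0.03867511 0.075     ]
proj scene bench centre [280.25850399 184.94596549] block top in scene [430.11939626 238.67692286]<stdin>:11: DeprecationWarning: Arrays of 2-dimensional vectors are deprecated. Use arrays of 3-dimensional vectors instead. (deprecated in NumPy 2.0)
```

```bash
python3 - <<'E'
from h import *
print("wp");delta([.40,.38,.26],np.radians(76.1))
print("wp");delta([.36,.42,.26],np.radians(76.1))
E
```

```text
wp
shift [-0.9442 -0.5872 -0.127 ] turn [-0.0016  0.     -0.0278]
shift [-0.9442 -0.5872 -0.127 ] turn [0.0000e+00 2.6000e-03 2.9722e+00]
wp
shift [-0.78   -0.4945 -0.1272] turn [-0.0016  0.     -0.0278]
shift [-0.78   -0.4945 -0.1272] turn [0.0000e+00 2.6000e-03 2.9722e+00]
```

Emit:
jog_arm(moves=[-0.15, -0.1, -0.127, 0, 0, -0.028, 1, -0.3, -0.2, -0.127, 0, 0, -0.028, 1, -0.45, -0.3, -0.127, 0, 0, -0.028, 1, -0.6, -0.39, -0.127, 0, 0, -0.028, 1, -0.75, -0.48, -0.127, 0, 0, -0.028, 1, -0.9, -0.56, -0.127, 0, 0, -0.028, 1, -0.944, -0.587, -0.127, 0, 0, -0.028, 1, -0.944, -0.587, -0.127, 0, 0, -0.028, 1])

```text
time: 1.1
position: [0.4004, 0.3798, 0.2604]
tool_rot: [-0.383, -3.118, 0.0]
ft_force: [-1.0, 0.8, -0.4]
grip_width: 1.002
grip_force: 0.0
```

```bash
python3 - <<'E'
from h import *
delta([.50,.10,.26],np.radians(76.1))
E
```

```text
shift [-0.5479 -0.8245  0.0014] turn [-0.0002 -0.0004 -0.002 ]
shift [-0.5479 -0.8245  0.0014] turn [-7.000e-04  3.000e-04  2.998e+00]
```

Emit:
jog_arm(moves=[-0.08, -0.14, 0, 0, 0, 0, 1, -0.16, -0.28, 0, 0, 0, 0, 1, -0.24, -0.43, 0, 0, 0, 0, 1, -0.32, -0.57, 0, 0, 0, 0, 1, -0.4, -0.72, 0, 0, 0, 0, 1, -0.48, -0.86, 0, 0, 0, 0, 1, -0.55, -0.98, 0, 0, 0, 0, 1, -0.55, -0.98, 0, 0, 0, 0, 1])

```text
time: 2.1
position: [0.4901, 0.0541, 0.2608]
tool_rot: [0.385, 3.117, -0.0]
ft_force: [-1.1, 0.1, -0.7]
grip_width: 0.999
grip_force: 0.0
```

```bash
python3 - <<'E'
from h import *
delta([.486,-.297,.26],np.radians(76.1))
E
```

```text
shift [-0.2714 -1.1384  0.003 ] turn [-0.0001  0.0005 -0.0028]
shift [-0.2714 -1.1384  0.003 ] turn [8.0000e-04 1.0000e-04 2.9972e+00]
```

Emit:
jog_arm(moves=[-0.04, -0.14, 0, 0, 0, 0, 1, -0.08, -0.28, 0, 0, 0, 0, 1, -0.12, -0.43, 0, 0, 0, 0, 1, -0.16, -0.57, 0, 0, 0, 0, 1, -0.2, -0.72, 0, 0, 0, 0, 1, -0.24, -0.86, 0, 0, 0, 0, 1, -0.27, -1.0, 0, 0, 0, 0, 1, -0.27, -1.0, 0, 0, 0, 0, 1])

```text
time: 3.1
position: [0.4964, -0.2562, 0.2604]
tool_rot: [-0.384, -3.118, 0.002]
ft_force: [0.8, 0.4, -0.0]
grip_width: 1.001
grip_force: 0.0
```

```bash
python3 - <<'E'
from h import *
delta([.486,-.297,.1705],np.radians(76.1))
from bench import ctrl
import cv2
t=ctrl.get_image("top")["pixels"][:,:,::-1][170:275,320:470]; s=ctrl.get_image("scene")["pixels"][:,:,::-1][90:240,220:350]
t=cv2.resize(t,(640,448),interpolation=2);s=cv2.resize(s,None,fx=448/150*0+1,fy=1)
cv2.imwrite("pics/d1.png",cv2.resize(s,None,fx=4,fy=4,interpolation=2))
E
```

```text
shift [ 0.0006 -0.14    0.2998] turn [-0.0012 -0.0004 -0.0021]
shift [ 0.0006 -0.14    0.2998] turn [-6.0000e-04  1.8000e-03  2.9979e+00]
```

View pics/d1.png

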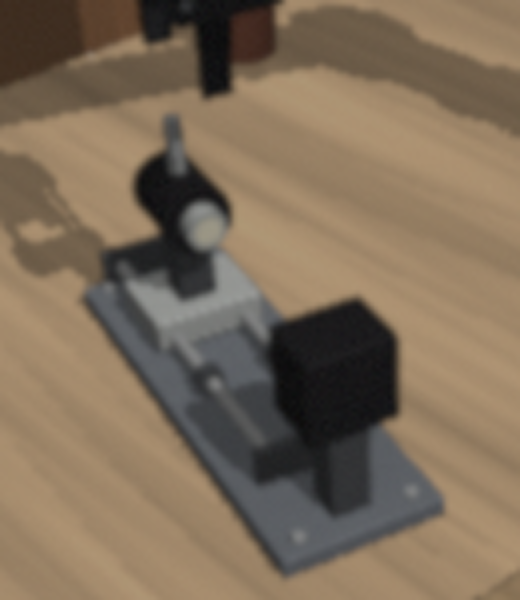

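The view shows the open gripper above and behind the lamp: finger tips at crop (215,95) and (155,40), post top at (172,115). I'll check these against the projections.

```bash
python3 - <<'E'
from h import *
R=lambda P:np.round((proj("scene",P)-[220,90])*4+1.5,1)
print(R([.4964,-.2562,.26]),"post pred",R([.486,-.297,.202]))
y=np.array([np.cos(1.328),np.sin(1.328),0]);print(R(np.array([.4964,-.2562,.26])+.0435*y),R(np.array([.4964,-.2562,.26])-.0435*y))
E
```

```text
[184.2  66.2] post pred [169.8 117. ]
[210.6  91.2] [159.3  42.6]
```

Projections agree to about 1 mm. I'll descend to the post, staying centred.

Emit:
jog_arm(moves=[0, -0.07, 0, 0, 0, 0, 1, 0, -0.14, 0, 0, 0, 0, 1, 0, -0.14, 0.06, 0, 0, 0, 1, 0, -0.14, 0.12, 0, 0, 0, 1, 0, -0.14, 0.18, 0, 0, 0, 1, 0, -0.14, 0.24, 0, 0, 0, 1, 0, -0.14, 0.297, 0, 0, 0, 1, 0, -0.14, 0.297, 0, 0, 0, 1])

```text
time: 4.2
position: [0.4853, -0.2954, 0.1698]
tool_rot: [-0.38, -3.116, -0.001]
ft_force: [0.4, 0.0, -0.6]
grip_width: 1.0
grip_force: 0.0
```

Emit:
jog_arm(moves=[0, 0, 0, 0, 0, 0, -1, 0, 0, 0, 0, 0, 0, -1, 0, 0, 0, 0, 0, 0, -1, 0, 0, 0, 0, 0, 0, -1, 0, 0, 0, 0, 0, 0, -1, 0, 0, 0, 0, 0, 0, -1, 0, 0, 0, 0, 0, 0, -1, 0, 0, 0, 0, 0, 0, -1], newtons=20)

```text
time: 5.2
position: [0.4861, -0.2962, 0.1715]
tool_rot: [-0.38, -3.119, 0.001]
ft_force: [0.3, -1.4, 0.3]
grip_width: 0.171
grip_force: 0.9
```

Emit:
jog_arm(moves=[0, 0, 0, 0, 0, 0, -1, 0, 0.02, 0, 0, 0, 0, -1, 0, 0.045, 0, 0, 0, 0, -1, 0, 0.07, 0, 0, 0, 0, -1, 0, 0.095, 0, 0, 0, 0, -1, 0, 0.12, 0, 0, 0, 0, -1, 0, 0.14, 0, 0, 0, 0, -1, 0, 0.14, 0, 0, 0, 0, -1])

```text
time: 6.2
position: [0.4969, -0.2535, 0.1715]
tool_rot: [0.377, 3.119, 0.003]
ft_force: [1.7, 0.8, -0.3]
grip_width: 0.155
grip_force: 20.0
```

Emit:
jog_arm(moves=[0, 0.005, 0, 0, 0, 0, -1, 0, 0.01, 0, 0, 0, 0, -1, 0, 0.015, 0, 0, 0, 0, -1, 0, 0.02, 0, 0, 0, 0, -1, 0, 0.025, 0, 0, 0, 0, -1, 0, 0.03, 0, 0, 0, 0, -1, 0, 0.035, 0, 0, 0, 0, -1, 0, 0.035, 0, 0, 0, 0, -1])

```text
time: 7.2
position: [0.4987, -0.2463, 0.1716]
tool_rot: [0.381, 3.118, -0.003]
ft_force: [3.4, -5.9, -4.8]
grip_width: 0.155
grip_force: 20.0
```

Emit:
jog_arm(moves=[0, 0.01, 0, 0, 0, 0, -1, 0, 0.015, 0, 0, 0, 0, -1, 0, 0.02, 0, 0, 0, 0, -1, 0, 0.02, 0, 0, 0, 0, -1, 0, 0.02, 0, 0, 0, 0, -1, 0, 0.02, 0, 0, 0, 0, -1, 0, 0.02, 0, 0, 0, 0, -1, 0, 0.02, 0, 0, 0, 0, -1])

```text
time: 8.2
position: [0.4987, -0.2462, 0.1716]
tool_rot: [0.387, 3.116, -0.015]
ft_force: [2.9, -17.4, -7.8]
grip_width: 0.153
grip_force: 20.0
```

Force rose to 17 N with no further motion, so the carriage is home. Relax, release and rise.

Emit:
jog_arm(moves=[0, -0.015, 0, 0, 0, 0, -1, 0, -0.028, 0, 0, 0, 0, -1, 0, -0.028, 0, 0, 0, 0, 0, 0, -0.028, 0, 0, 0, 0, 1, 0, -0.028, 0, 0, 0, 0, 1, 0, -0.028, 0, 0, 0, 0, 1, 0, -0.028, 0, 0, 0, 0, 1, 0, -0.028, 0, 0, 0, 0, 1])

```text
time: 9.2
position: [0.4982, -0.2473, 0.1715]
tool_rot: [-0.38, -3.118, -0.0]
ft_force: [0.6, -0.3, -0.1]
grip_width: 0.752
grip_force: 0.0
```

Emit:
jog_arm(moves=[0, 0, 0, 0, 0, 0, 1, 0, 0, -0.1, 0, 0, 0, 1, 0, 0, -0.2, 0, 0, 0, 1, 0, 0, -0.3, 0, 0, 0, 1, 0, 0.15, -0.3, 0, 0, 0, 1, 0, 0.3, -0.3, 0, 0, 0, 1, 0, 0.45, -0.3, 0, 0, 0, 1, 0, 0.6, -0.3, 0, 0, 0, 1])

```text
time: 10.2
position: [0.5416, -0.0712, 0.2617]
tool_rot: [0.38, 3.118, 0.001]
ft_force: [-0.2, 1.1, -0.0]
grip_width: 0.996
grip_force: 0.0
```

```bash
python3 - <<'E'
from h import *
delta([.46,.21,.26],np.radians(76.1))
delta([.46,.21,.26],np.radians(-40.2))
E
```

```text
shift [0.4893 0.8446 0.0059] turn [0.0004 0.0004 0.0001]
shift [0.4893 0.8446 0.0059] turn [-7.0000e-04  7.0000e-04 -2.9999e+00]
shift [0.4893 0.8446 0.0059] turn [ 7.0000e-04 -2.0000e-04  1.9384e+00]
shift [0.4893 0.8446 0.0059] turn [ 1.0000e-04  6.0000e-04 -1.0616e+00]
```

Emit:
jog_arm(moves=[0.06, 0.12, 0, 0, 0, 0.13, 1, 0.12, 0.24, 0, 0, 0, 0.26, 1, 0.18, 0.36, 0, 0, 0, 0.39, 1, 0.24, 0.48, 0, 0, 0, 0.52, 1, 0.32, 0.6, 0, 0, 0, 0.65, 1, 0.4, 0.72, 0, 0, 0, 0.78, 1, 0.489, 0.845, 0, 0, 0, 0.91, 1, 0.489, 0.845, 0, 0, 0, 0.97, 1])

```text
time: 11.2
position: [0.4578, 0.2131, 0.2613]
tool_rot: [-1.842, -2.544, -0.0]
ft_force: [-0.7, -0.2, 0.6]
grip_width: 0.998
grip_force: 0.0
```

```bash
python3 - <<'E'
from h import *
delta([.429,.270,.15],np.radians(-40.))
E
```

```text
shift [ 0.2099 -0.0317  0.3713] turn [-1.100e-03 -7.000e-04  9.697e-01]
shift [ 0.2099 -0.0317  0.3713] turn [ 9.0000e-04 -1.3000e-03 -2.0303e+00]
```

Emit:
jog_arm(moves=[0.04, 0, 0, 0, 0, 0.14, 1, 0.08, -0.01, 0.05, 0, 0, 0.28, 1, 0.12, -0.02, 0.1, 0, 0, 0.42, 1, 0.16, -0.03, 0.15, 0, 0, 0.56, 1, 0.21, -0.032, 0.2, 0, 0, 0.7, 1, 0.21, -0.032, 0.26, 0, 0, 0.84, 1, 0.21, -0.032, 0.32, 0, 0, 0.97, 1, 0.21, -0.032, 0.371, 0, 0, 0.97, 1])

```text
time: 12.2
position: [0.4313, 0.2656, 0.1495]
tool_rot: [2.85, 1.322, -0.0]
ft_force: [0.1, 0.2, 0.2]
grip_width: 1.002
grip_force: 0.0
```

```bash
python3 - <<'E'
from h import *
from bench import ctrl
import cv2
delta([.429,.270,.028],np.radians(-40.))
s=ctrl.get_image("scene")["pixels"][:,:,::-1]; b=ctrl.get_image("top")["pixels"][:,:,::-1]
i=cv2.resize(s[180:280,370:490],None,fx=6,fy=6,interpolation=2)
cv2.imwrite("pics/e1.png",i)
st=ctrl.get_state();R=Ro.from_rotvec(st["tool_rot"]);P=st["position"]
for d in(.0435,0,-.0435):print(np.round((proj("scene",P+R.apply([0,d,0]))-[370,180])*6+2.5))
E
```

```text
shift [ 0.0064 -0.0153  0.405 ] turn [-0.      0.0002 -0.0035]
shift [ 0.0064 -0.0153  0.405 ] turn [4.0000e-04 0.0000e+00 2.9965e+00]
[278. 218.]
[391. 211.]
[504. 205.]
```

View pics/e1.png

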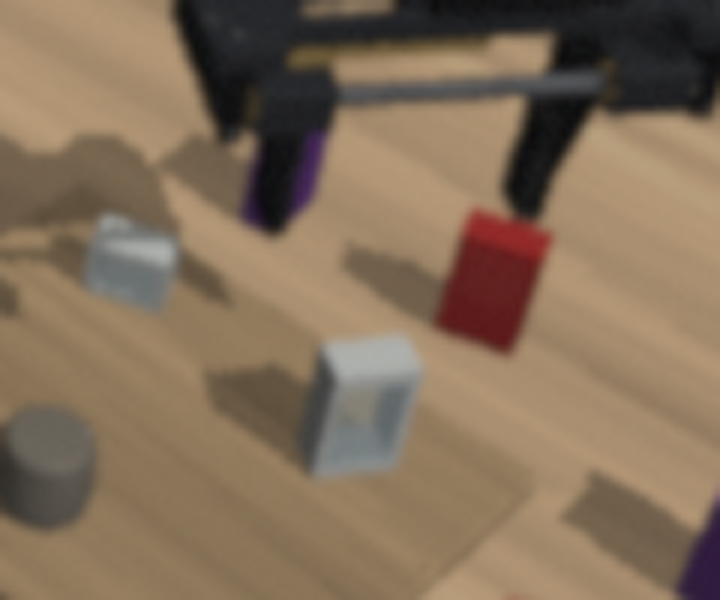

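The view shows the open fingers at (275,232) and (522,215), parallel to the long edge of the block's top face centred near (368,357), and clear of the red and purple look-alikes. Descend.

Emit:
jog_arm(moves=[0.006, -0.015, 0, 0, 0, 0, 1, 0.006, -0.015, 0.06, 0, 0, 0, 1, 0.006, -0.015, 0.13, 0, 0, 0, 1, 0.006, -0.015, 0.2, 0, 0, 0, 1, 0.006, -0.015, 0.27, 0, 0, 0, 1, 0.006, -0.015, 0.34, 0, 0, 0, 1, 0.006, -0.015, 0.405, 0, 0, 0, 1, 0.006, -0.015, 0.405, 0, 0, 0, 1])

```text
time: 13.3
position: [0.4277, 0.269, 0.0269]
tool_rot: [2.849, 1.321, -0.006]
ft_force: [-0.3, -0.8, 0.8]
grip_width: 1.001
grip_force: 0.0
```

Emit:
jog_arm(moves=[0, 0, 0, 0, 0, 0, 0.2, 0, 0, 0, 0, 0, 0, 0.1, 0, 0, 0, 0, 0, 0, 0, 0, 0, 0, 0, 0, 0, -0.1, 0, 0, 0, 0, 0, 0, -0.2, 0, 0, 0, 0, 0, 0, -0.3, 0, 0, 0, 0, 0, 0, -0.5, 0, 0, 0, 0, 0, 0, -1], newtons=15)

```text
time: 14.3
position: [0.4291, 0.2701, 0.0288]
tool_rot: [-2.85, -1.32, -0.0]
ft_force: [-0.2, 0.6, 0.5]
grip_width: 0.419
grip_force: 14.8
```

Emit:
jog_arm(moves=[0, 0, 0, 0, 0, 0, -1, 0, 0, 0, 0, 0, 0, -1, 0, 0, 0, 0, 0, 0, -1, 0, 0, 0, 0, 0, 0, -1, 0, 0, 0, 0, 0, 0, -1, 0, 0, 0, 0, 0, 0, -1, 0, 0, 0, 0, 0, 0, -1, 0, 0, 0, 0, 0, 0, -1])

```text
time: 15.3
position: [0.4291, 0.2701, 0.0288]
tool_rot: [-2.85, -1.32, -0.0]
ft_force: [-0.9, 0.4, 1.8]
grip_width: 0.419
grip_force: 14.8
```

Emit:
jog_arm(moves=[0, 0, -0.03, 0, 0, 0, -1, 0, 0, -0.08, 0, 0, 0, -1, 0, 0, -0.16, 0, 0, 0, -1, 0, 0, -0.26, 0, 0, 0, -1, 0, 0, -0.38, 0, 0, 0, -1, 0, 0, -0.5, 0, 0, 0, -1, 0, 0, -0.6, 0, 0, 0, -1, 0, 0, -0.6, 0, 0, 0, -1])

```text
time: 16.3
position: [0.4307, 0.2708, 0.2123]
tool_rot: [-2.849, -1.319, -0.01]
ft_force: [0.3, 0.8, -1.5]
grip_width: 0.42
grip_force: 14.8
```

```bash
python3 - <<'E'
from h import *
from bench import ctrl
import cv2
s=ctrl.get_image("scene")["pixels"][:,:,::-1]
cv2.imwrite("pics/f1.png",cv2.resize(s[80:280,300:520],None,fx=3,fy=3,interpolation=2))
delta([.50,.06,.23],np.radians(-13.9))
E
```

```text
shift [-0.3824  0.6318 -0.0668] turn [ 0.0011 -0.0027 -0.4401]
shift [-0.3824  0.6318 -0.0668] turn [-3.6000e-03 -1.5000e-03  2.5599e+00]
```

View pics/f1.png

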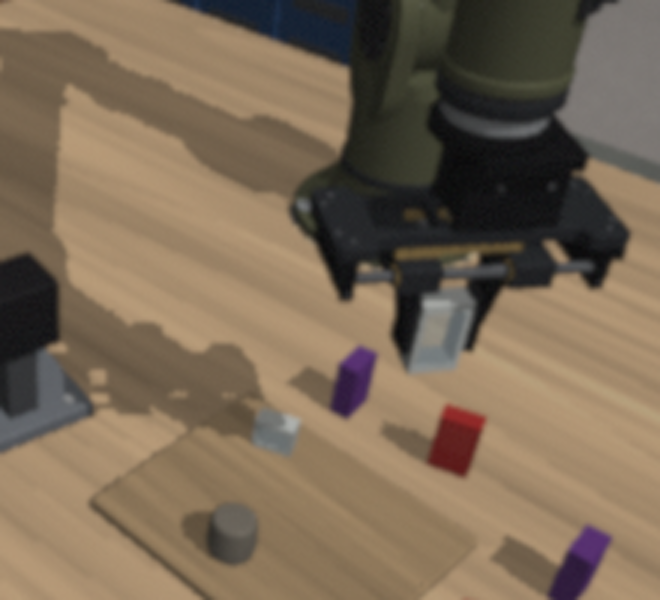

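The block is held upright between the fingers at crop (437,330) and the bystanders haven't moved. Carry it over.

Emit:
jog_arm(moves=[-0.03, 0.05, -0.05, 0, 0, -0.05, -1, -0.08, 0.14, -0.12, 0, 0, -0.11, -1, -0.14, 0.24, -0.12, 0, 0, -0.18, -1, -0.2, 0.34, -0.12, 0, 0, -0.25, -1, -0.26, 0.44, -0.12, 0, 0, -0.32, -1, -0.32, 0.54, -0.12, 0, 0, -0.38, -1, -0.382, 0.632, -0.12, 0, 0, -0.44, -1, -0.382, 0.632, -0.12, 0, 0, -0.44, -1])

```text
time: 17.35
position: [0.4993, 0.0564, 0.2436]
tool_rot: [2.479, 1.929, -0.004]
ft_force: [-0.7, 0.8, -0.8]
grip_width: 0.423
grip_force: 14.8
```

```bash
python3 - <<'E'
from h import *
delta([.525,-.1487,.245],np.radians(-13.9))
E
```

```text
shift [-0.6418  0.2508 -0.0036] turn [-0.0012  0.0019 -0.0053]
shift [-0.6418  0.2508 -0.0036] turn [2.9000e-03 1.9000e-03 2.9947e+00]
```

Emit:
jog_arm(moves=[-0.05, 0.02, 0, 0, 0, 0, -1, -0.14, 0.055, 0, 0, 0, 0, -1, -0.25, 0.1, 0, 0, 0, 0, -1, -0.36, 0.14, 0, 0, 0, 0, -1, -0.46, 0.18, 0, 0, 0, 0, -1, -0.56, 0.22, 0, 0, 0, 0, -1, -0.642, 0.247, 0, 0, 0, -0.004, -1, -0.642, 0.247, 0, 0, 0, -0.004, -1])

```text
time: 18.35
position: [0.5246, -0.147, 0.2444]
tool_rot: [2.473, 1.937, -0.002]
ft_force: [-0.3, 0.2, -0.9]
grip_width: 0.42
grip_force: 14.8
```

```bash
python3 - <<'E'
from h import *
from bench import ctrl
import cv2
delta([.524,-.1485,.1168],np.radians(-13.9))
i=ctrl.get_image("top");s=i["pixels"][:,:,::-1]
cv2.imwrite("pics/g1.png",cv2.resize(s[165:280,320:470],None,fx=5,fy=5,interpolation=2))
E
```

```text
shift [-0.0048 -0.0006  0.4253] turn [-0.0005  0.0012  0.0007]
shift [-0.0048 -0.0006  0.4253] turn [-1.9000e-03 -9.0000e-04 -2.9993e+00]
```

Emit:
jog_arm(moves=[-0.004, 0, 0.04, 0, 0, 0, -1, -0.004, 0, 0.1, 0, 0, 0, -1, -0.004, 0, 0.17, 0, 0, 0, -1, -0.004, 0, 0.24, 0, 0, 0, -1, -0.004, 0, 0.31, 0, 0, 0, -1, -0.004, 0, 0.38, 0, 0, 0, -1, -0.004, 0, 0.425, 0, 0, 0, -1, -0.004, 0, 0.425, 0, 0, 0, -1])

```text
time: 19.4
position: [0.5239, -0.1453, 0.1158]
tool_rot: [-2.468, -1.941, 0.003]
ft_force: [0.3, -0.6, -0.9]
grip_width: 0.419
grip_force: 14.8
```

```bash
python3 - <<'E'
from h import *
from bench import ctrl
import cv2
delta([.524,-.1485,.1168],np.radians(-13.9))
s=ctrl.get_image("scene")["pixels"][:,:,::-1]
cv2.imwrite("pics/h1.png",cv2.resize(s[100:240,220:350],None,fx=4.2,fy=4.2,interpolation=2))
print((proj("scene",[.524,-.1485,.13])-[220,100])*4.2+1.6,(proj("scene",[.524,-.1485,.1])-[220,100])*4.2+1.6)
E
```

```text
shift [-0.0102  0.0026 -0.0035] turn [-0.0026  0.0005  0.0047]
shift [-0.0102  0.0026 -0.0035] turn [-7.0000e-04 -4.1000e-03 -2.9953e+00]
[281.19609252 273.26168105] [284.31219272 309.60294325]
```

View pics/h1.png

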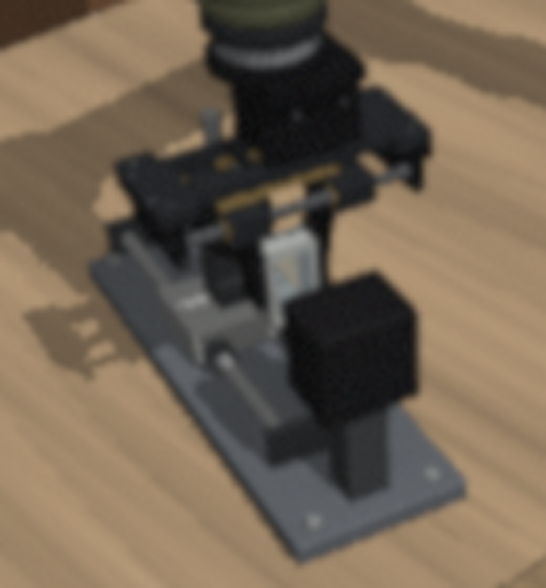

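The block stands upright between the lamp and the sensor, its near window centred at about (292,285). I'll make the small correction and settle.

Emit:
jog_arm(moves=[-0.005, 0.002, -0.003, 0, 0, 0, -1, -0.005, 0.002, -0.003, 0, 0, 0, -1, -0.005, 0.002, -0.003, 0, 0, 0, -1, -0.005, 0.002, -0.003, 0, 0, 0, -1, -0.005, 0.002, -0.003, 0, 0, 0, -1, -0.005, 0.002, -0.003, 0, 0, 0, -1, -0.005, 0.002, -0.003, 0, 0, 0, -1, -0.005, 0.002, -0.003, 0, 0, 0, -1])

```text
time: 20.45
position: [0.5252, -0.1475, 0.1181]
tool_rot: [-2.47, -1.942, -0.0]
ft_force: [0.6, 0.0, -0.7]
grip_width: 0.418
grip_force: 14.8
```

```bash
python3 - <<'E'
from h import *
from bench import ctrl
delta([.524,-.1485,.1168],np.radians(-13.9))
y=np.array([.2402,.9707,0]);x=np.array([.9707,-.2402,0])
f=lambda P:np.round((proj("scene",P)-[220,100])*4.2+1.6)
print("post top",f([.4985,-.2468,.202]))
P=np.array([.524,-.146,.13])+.01*y
for dx,dz in((-.018,.03),(.018,.03),(-.018,-.03),(0,0)):print(f(P+dx*x+[0,0,dz]))
m=np.array([.5105,-.2069,0]) # sensor head top front corners: lens face +115
for dx in(-.035,.035):print("sensor front top",f(m+.115*y+dx*x+[0,0,.165]),"back",f(m+.17*y+dx*x+[0,0,.165]))
E
```

```text
shift [-0.0041 -0.0032  0.0044] turn [-0.0001 -0.      0.0042]
shift [-0.0041 -0.0032  0.0044] turn [ 1.0000e-04 -1.0000e-04 -2.9958e+00]
post top [209. 112.]
[312. 236.]
[262. 253.]
[317. 310.]
[290. 282.]
sensor front top [364. 255.] back [407. 298.]
sensor front top [265. 288.] back [305. 334.]
```

```bash
python3 - <<'E'
from h import *
y=np.array([.2402,.9707,0]);x=np.array([.9707,-.2402,0]);m=np.array([.5105,-.2069,0])
for n,c,z in((("top"),[(105,80),(205,105),(165,232),(68,208)],.165),("top",[(195,178)],.13),("top",[(400,190),(375,290)],.04)):
    for p in c:
        q=onz(n,crop(p,5.7,(325,180)),z)-m;print(n,p,"x %.4f y %.4f"%(q@x,q@y))
for p in[(375,272),(415,312),(325,350),(288,300)]:
    q=onz("scene",(np.array(p)-1.6)/4.2+[220,100],.165)-m;print("scene x %.4f y %.4f"%(q@x,q@y))
for p in[(300,560),(465,490),(92,268)]:
    q=onz("scene",(np.array(p)-1.6)/4.2+[220,100],.018)-m;print("plate scene x %.4f y %.4f"%(q@x,q@y))
E
```

```text
top (105, 80) x 0.0327 y 0.1807
top (205, 105) x 0.0337 y 0.1280
top (165, 232) x -0.0346 y 0.1311
top (68, 208) x -0.0357 y 0.1820
top (195, 178) x -0.0012 y 0.1208
top (400, 190) x 0.0290 y 0.0014
top (375, 290) x -0.0289 y 0.0008
scene x -0.0317 y 0.1356
scene x -0.0320 y 0.1851
scene x 0.0322 y 0.1901
scene x 0.0284 y 0.1339
plate scene x 0.0658 y 0.2032
plate scene x -0.0586 y 0.2018
plate scene x 0.0607 y -0.1735
```

The sensor lens and nozzle measurements put the midpoint about 4 mm further toward the sensor, so I'll nudge it there.

Emit:
jog_arm(moves=[0.005, -0.003, 0.004, 0, 0, 0, -1, 0.009, -0.003, 0.004, 0, 0, 0, -1, 0.009, -0.003, 0.004, 0, 0, 0, -1, 0.009, -0.003, 0.004, 0, 0, 0, -1, 0.009, -0.003, 0.004, 0, 0, 0, -1, 0.009, -0.003, 0.004, 0, 0, 0, -1, 0.009, -0.003, 0.004, 0, 0, 0, -1, 0.009, -0.003, 0.004, 0, 0, 0, -1])

```text
time: 21.45
position: [0.525, -0.1447, 0.117]
tool_rot: [-2.47, -1.942, -0.0]
ft_force: [0.2, 0.1, -0.9]
grip_width: 0.423
grip_force: 14.8
```

```bash
python3 - <<'E'
from bench import ctrl
s=ctrl.get_state();print(s["position"],abs(s["qd"]).max(),s["grip_force"],s["ft_force"])
print(ctrl.close_job())
E
```

```text
[ 0.52501737 -0.14472728  0.11696454] 0.001603229880384713 14.82454448475437 [ 0.20581555  0.10143449 -0.88340301]
the job is handed in; nothing more can be done
None
```

I handed the job in at about 21.5 s: the lamp carriage is home against its stop collars, and the tall block is held upright and still (14.8 N grip) on the beam, midway to within a few mm by my measurements; the hand-in call returned no verdict.

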